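Wedge up the front of a dry-well calibrator and hold it

ROBOT

A 6-joint arm with a two-finger parallel gripper is mounted at the origin on the work surface. World frame = base frame: x ahead of the robot, y to its left, z up, the work surface at z = 0. Lengths are in m, angles in rad, forces in N, time in s.
With the tool pointing down it reaches from about 0.375 to 0.9 m from the base axis. Payload 3.1 kg.
Tool frame: the origin (TCP) lies between the finger pads; the fingertips stand 8 mm ahead of it and the grasp point (between the pads) lies 11 mm behind it; z points along the fingers, y is the line along which they close (so a half turn about z gives the same grasp; the last joint's range is limited). The gripper opens to 85 mm and grips with 20 to 120 N. Pads are 22 mm wide; open, the fingers measure 114 mm over their backs; the gripper's body (76 mm by 85 mm) begins 54 mm behind the grasp point. The pads swing forward as they close: fully open they stand 13 mm farther back than shut.
Start: joints at [-1.375, 0.527, 1.433, -0, 1.181, -0.178], TCP at [0.229, -0.582, 0.239] pointing down, gripper open.
Joint ranges: [-3.08, 3.08], [-0.75, 2.2], [0.22, 2.44], [-1.43, 4.57], [0, 2.65], [-2.85, 2.85]. Speed limits (rad/s): [2.79, 2.79, 3.14, 3.14, 3.14, 3.14].

INTERFACE

Orientations are given as a unit quaternion [x, y, z, w].
In Python, from station import readout, cams, sign_off gives the robot as it stands.
- The arm moves only by the tool send_rows, never from a script. Its argument "commands" is text: rows parted by semicolons, each of 5 numbers parted by spaces: the finger opening in mm, from 0 to 85.4, then the shift along the tool's x, y, z each as a share of 0.02 m, from -1 to 1, then the turn about the tool's z as a share of 4 degrees, from -1 to 1. In form: grip dx dy dz spin; .... A call has 1 to 20 rows; each row shifts and turns the commanded pose from where the row before left it, along the tool's axes as they then stand; what a row does not reach is not made up. A row lasts 1/12 s, in which the tool goes at most 41.7 mm and 7.16 degrees, less where a joint would pass 70% of its speed; a pose out of reach is approached as far as the arm can. A call with a number of a shift or a turn outside -1 to 1 is refused whole. A call with a gripper value outside its range is refused whole. The fingers move at their own pace and stop on an object; "grip_force" is the grip in N (left out, the last holds). Time passes only in rows, so rows that do not move let the fingers close. It gives the time, the measured TCP pose, the force, the opening and the grip force at its end, in the units of the state.
- readout.sense(): the state, without advancing time (a new reading comes with each control period).
- cams.snapshot(name): name is "scene" or "top"; returns a dict with "pixels" (400x640x3 uint8, red, green, blue), "intrinsics" (3x3 intrinsics, pixels), "eye" and "rotation" of the camera in the world. Camera axes: x right, y down, z forward; pixel columns grow to the right and rows downward; lengths in m; the calibration is good to about 2 mm. A picture is of the moment at which its call begins. There is no depth.
- sign_off(): hands the job in; it is judged then, once.
The state is a dict: "t": time; "q": joint angles; "qd": joint speeds; "tau": joint torques, N m; "tcp_pos": TCP position; "tool_rot": TCP orientation; "force": force on the tool from outside, world axes, zero at the start; "ft_torque": the same for the moment, N m; "finger_gap": opening from 0.0 (shut) to 1.0 (fully open); "gripper_force": force on a finger pad.
Only numpy, scipy, OpenCV 4.12 (cv2) and the standard library are available. Lean on these libraries where they do the work, as an engineer would, in place of code of your own. Each camera call takes 0.05 s, during which the arm holds its last target. There are 200 camera calls.

TASK

First put the worn-out red wedge with the broken tip into the blue reject box and let go of it. Then slide the good yellow wedge, thin end first, along the aluminium plate under the middle of the small grey calibrator's front (the display side) until both front feet have just come off the plate, about 3 mm (its front edge is then over the black band on the wedge), and finish still holding the wedge there. Only the wedge may carry the calibrator, do not touch the calibrator itself, keep its back on the plate at the stop bar, and leave the bottle, the screwdriver and the probe rest alone.

Things in the scene. Friction and masses are not known exactly. Their poses are not given: they have to be found in the camera images.
- plate: Fixed aluminium plate on the table, 250 (x) x 170 (y) x 10 mm. Origin: centre of its underside; top face at z = 10 mm. +x is the direction in which the wedge is pushed. At its +x end a dark steel stop bar, 10 x 130 mm, 25 mm above the plate, inner face at x = +115 mm; the calibrator stands in front of it. The -x half (about 145 mm) is the free apron on which the wedge slides.
- calibrator: Small loose grey dry-well calibrator on the plate, 0.6 to 0.95 kg: display on its front, steel disc with wells on top. Origin: centre of its footprint, at the soles of its four rubber feet; +x points from front to back, like the plate's +x. Case 90 (x) x 110 (y) x 62 mm, underside 8 mm above the soles, top at 70 mm. Its back (x = +45) stands 1 to 5 mm from the stop bar.
- front_edge (a point): Middle of the lower front edge of the calibrator's case (calibrator x = -45, y = 0, z = 8 mm), which rides up the wedge. Axes as the calibrator's. When the wedge pushes, the calibrator first slides back to the bar, then tips up about its rear feet.
- foot_a (a point): Centre of the sole of the front foot on the +y side (calibrator x = -33, y = +45, z = 0), level with the plate's top face at the start. Feet are 14 mm in diameter and 8 mm high: a gap 76 mm wide and 8 mm high is open between the two front feet.
- foot_b (a point): Centre of the sole of the front foot on the -y side (calibrator x = -33, y = -45, z = 0).
- wedge: The good wedge: loose yellow plastic, 140 (x) x 26 (y) mm, 80 g, lying flat on the table, tip away from the reject box. Origin: centre of its underside; +x points to the thin tip (x = +70). 2 mm thick at the tip, rising 1 in 6 over 84 mm to 16 mm, then flat to the tail (x = -70). An upright grip tab stands on the tail. A black band 8 mm wide crosses the ramp 57 mm from the tip.
- wedge_grip (a point): Point to grip on the yellow wedge: centreline of its tab (wedge x = -58, y = 0), 42 mm above the underside. Tab 24 (x) x 16 (y) mm, its top 60 mm above the underside; pinch it across y. Axes as the wedge's.
- worn_wedge: The worn wedge: red, same shape and same origin as the yellow one (tab at x = -58, tail at x = -70), but the last 34 mm of the tip are broken off (it ends bluntly at x = +36, about 8 mm thick), and no band. Lies flat beside the yellow one; which of the two is nearer to the robot varies.
- worn_wedge_grip (a point): Point to grip on the red wedge, on the tab's centreline 42 mm above its underside (x = -58, y = 0). Tab 16 mm across y, 24 mm along x.
- reject_box: Fixed blue open box, 240 (x) x 180 (y) x 55 mm high, walls and floor 5 mm. Origin: centre of its underside, z up.
- fluid_bottle: Bystander: small bottle, 44 mm diameter, 100 mm high, upright. Origin: centre of its underside.
- screwdriver: Bystander: screwdriver lying on the table, along its own x.
- probe_rest: Bystander: wooden block 70 x 50 x 30 mm with three upright probes, 110 mm high in all. Origin: centre of its underside.
- wedge_tip (a point): Middle of the yellow wedge's thin edge, on its underside (wedge x = +70 mm). The ramp meets the calibrator's front edge when the tip is 36 mm in under it; with the tip 57 mm in, the front feet stand about 3 mm clear. Axes as the wedge's.
There are look-alikes about, which are no part of the job. Of the things that look like the wedge, take the one that is farthest to the robot's left at the start.

How it is judged:
By the outcome, as a careful person would: the job done as asked, in the order asked, and still so for the second after the job is handed in, while the arm keeps its last pose, push and grip.
It also fails if it takes over 58 s, if anything falls off the work surface, if the arm or the gripper's body presses on something with over 40 N, if the wrist force passes 120 N, or if a joint passes its speed limit or range.

## Working session

There is one attempt and no reset: what is moved stays moved. The work goes in short steps, Python scripts to look and compute and a tool call to move; the robot and the scene stay as the last step left them, time stands still between calls to the robot, and variables do not carry over. Pictures are saved under pics/ and viewed, at most 10 in all, crops included, and the job is handed in when it is done.

Besides the shell and the picture viewer there is one more tool, called as a command line: name --argument value ..., lists and objects as JSON in quotes. send_rows: Moves the arm, as the interface text tells. Its arguments: {"type":"object","properties":{"commands":{"type":"string"},"grip_force":{"type":"number"}},"required":["commands"]}

```bash
mkdir -p pics
python3 - <<'E'
from station import readout,cams
import cv2,pickle
s=readout.sense();print(s)
d={}
for n in("scene","top"):
    d[n]=cams.snapshot(n);cv2.imwrite(f"pics/{n}0.png",d[n]["pixels"][:,:,::-1]);print(n,d[n]["intrinsics"],d[n]["eye"],d[n]["rotation"])
pickle.dump(d,open("d0.pkl","wb"))
E
```

```text
{'t': 0.0, 'q': array([-1.37452940e+00,  5.28452195e-01,  1.43392910e+00, -1.10018377e-05,
        1.18138241e+00, -1.78506346e-01]), 'qd': array([ 7.27596356e-04, -1.06769901e-03,  8.10760266e-05,  1.41589319e-03,
        5.60574148e-04, -4.02051612e-05]), 'tau': array([ 7.04891263e-04, -4.42351770e+01, -1.78023612e+01, -6.48348737e-05,
        8.48212367e-03, -2.75324425e-06]), 'tcp_pos': array([ 0.22866904, -0.58090488,  0.23833366]), 'tool_rot': array([ 9.82493469e-01,  1.86293868e-01, -1.47262582e-05, -1.08543718e-03]), 'force': array([-0.59243771,  0.31812924, -0.60231667]), 'ft_torque': array([ 0.02619767, -0.02135852,  0.01566459]), 'gripper_force': 0.0, 'finger_gap': 1.0055829612926146}
scene [[417.40501653   0.         329.32919489]
 [  0.         417.40501653 202.63113686]
 [  0.           0.           1.        ]] [ 1.39230384 -0.59916997  0.91799548] [ 0.7986408   0.41961779 -0.21032747 -0.37663794]
top [[511.21812388   0.         315.63497917]
 [  0.         511.21812388 201.81261221]
 [  0.           0.           1.        ]] [ 0.39912332 -0.03994053  1.70323708] [-0.7052452   0.70817403 -0.01930434  0.02731465]
```

View pics/scene0.png

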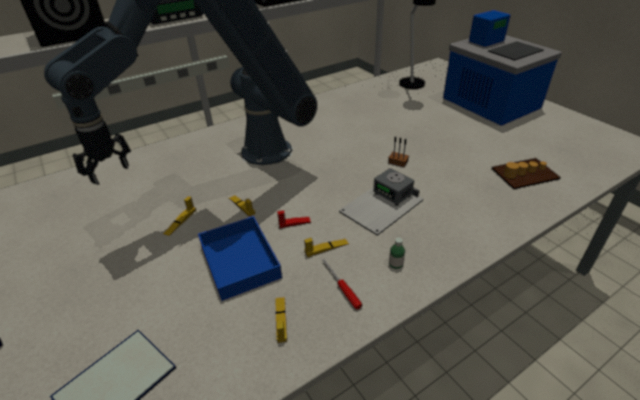

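View pics/top0.png

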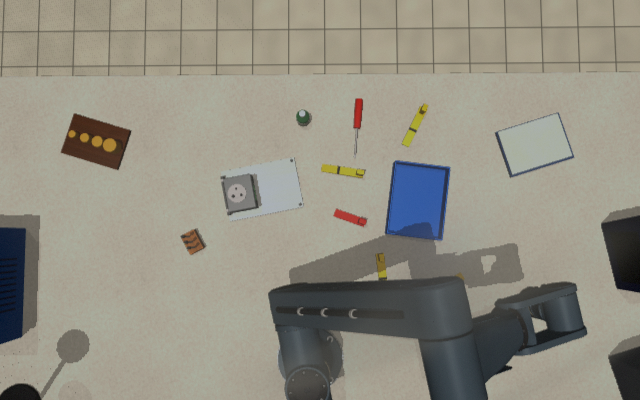

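The scene view shows the calibrator at (393,187) on its plate. The top view has image up = +x and image left = +y.

There are four yellow candidates: top (343,171), (415,125) and (381,265), plus scene (180,215), which is near (460,275) in the top view and hidden by the arm. The one at (343,171) is farthest left, its tip points away from the box, and it lies beside the red wedge at (350,217). I'll confirm it in one enlarged crop.

```bash
cat > h.py <<'E'
import numpy as np,cv2
from scipy.spatial.transform import Rotation as R
def ray(s,uv,z):
    uv=np.atleast_2d(np.array(uv,float));K=s["intrinsics"]
    r=np.c_[uv,np.ones(len(uv))]@np.linalg.inv(K).T@R.from_quat(s["rotation"]).as_matrix().T
    e=np.array(s["eye"]);return e+r*((z-e[2])/r[:,2:])
def proj(s,P):
    c=(np.atleast_2d(P)-s["eye"])@R.from_quat(s["rotation"]).as_matrix();c=c@s["intrinsics"].T
    return c[:,:2]/c[:,2:]
def blobs(s,lo,hi,mina=30):
    m=cv2.inRange(cv2.cvtColor(s["pixels"],cv2.COLOR_RGB2HSV),np.array(lo),np.array(hi))
    cs=cv2.findContours(m,cv2.RETR_EXTERNAL,cv2.CHAIN_APPROX_NONE)[0]
    return [c for c in cs if cv2.contourArea(c)>mina]
Y=((20,110,60),(35,255,255));RD=((0,150,90),(6,255,255));B=((105,120,50),(125,255,255))
E
python3 - <<'E'
from h import *;import pickle
d=pickle.load(open("d0.pkl","rb"))
for n in d:
  for nm,c in(("Y",Y),("R",RD),("B",B)):
    for b in blobs(d[n],*c):
      r=cv2.minAreaRect(b);print(n,nm,cv2.contourArea(b),np.round(r[0]),np.round(r[1]),cv2.boxPoints(r).round(1).tolist(), ray(d[n],r[0],.005).round(3)[0])
t=d["top"]["pixels"][140:250,205:455,::-1];s=d["scene"]["pixels"][155:285,190:440,::-1]
cv2.imwrite("pics/c1.png",cv2.resize(np.vstack([t,s])[:],None,fx=2.5,fy=2.5,interpolation=cv2.INTER_CUBIC)[:600])
E
```

```text
scene Y 377.0 [281. 319.] [45. 10.] [[274.79998779296875, 297.1000061035156], [284.79998779296875, 296.79998779296875], [286.29998779296875, 341.79998779296875], [276.29998779296875, 342.20001220703125]] [ 0.771 -0.354  0.005]
scene Y 349.5 [326. 247.] [18. 42.] [[305.0, 238.0], [347.0, 238.0], [347.0, 256.0], [305.0, 256.0]] [ 0.618 -0.111  0.005]
scene Y 89.5 [171. 229.] [ 6. 17.] [[162.5, 232.5], [174.5, 220.5], [179.0, 225.0], [167.0, 237.0]] [ 0.256 -0.48   0.005]
scene Y 209.5 [244. 203.] [29. 12.] [[229.0, 198.0], [237.1999969482422, 189.10000610351562], [258.20001220703125, 208.39999389648438], [250.0, 217.3000030517578]] [ 0.273 -0.227  0.005]
scene Y 136.0 [187. 210.] [13. 27.] [[175.3000030517578, 219.6999969482422], [185.8000030517578, 194.6999969482422], [198.3000030517578, 199.89999389648438], [187.6999969482422, 224.89999389648438]] [ 0.192 -0.404  0.005]
scene R 171.0 [349. 293.] [32.  7.] [[336.70001220703125, 282.0], [342.20001220703125, 277.8999938964844], [361.1000061035156, 303.20001220703125], [355.70001220703125, 307.20001220703125]] [ 0.801 -0.157  0.005]
scen
[... 2025 characters left out ...]
50. 217.] [32.  7.] [[333.5, 215.5], [335.8999938964844, 208.6999969482422], [366.29998779296875, 219.39999389648438], [363.8999938964844, 226.1999969482422]] [ 0.459 -0.134  0.005]
top R 154.0 [358. 113.] [ 7. 28.] [[353.3999938964844, 127.0], [355.6000061035156, 98.5999984741211], [362.29998779296875, 99.0999984741211], [360.1000061035156, 127.5]] [ 0.81  -0.164  0.005]
top B 1748.0 [ 12. 286.] [ 24. 115.] [[0.0, 343.0], [0.0, 228.0], [24.0, 228.0], [24.0, 343.0]] [0.238 0.987 0.005]
top B 3658.0 [418. 200.] [56. 73.] [[386.29998779296875, 233.3000030517578], [394.3999938964844, 160.5], [449.8999938964844, 166.6999969482422], [441.79998779296875, 239.39999389648438]] [ 0.516 -0.361  0.005]
```

View pics/c1.png

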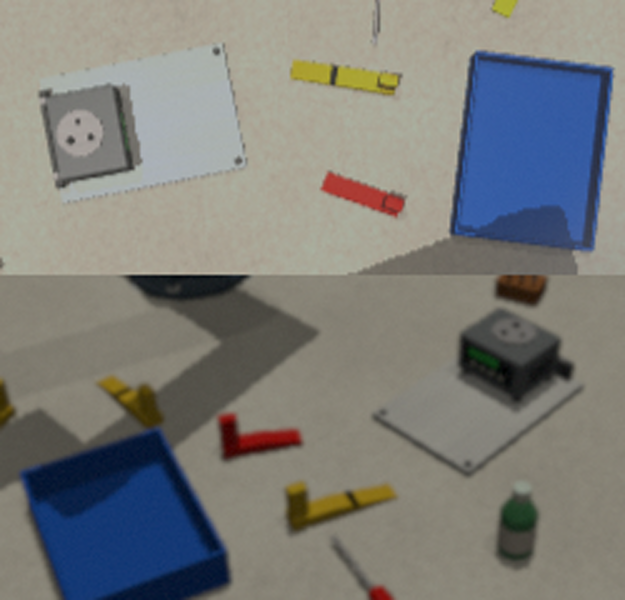

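The crop confirms the yellow wedge at top (343,171): full length, black band, tip away from the box. The red wedge is blunt, with its tab end at (362,221) in the top image. Next I'll measure poses for both wedges, the plate and the calibrator.

```bash
cat > meas.py <<'E'
from h import *;import pickle
d=pickle.load(open("d0.pkl","rb"));t=d["top"];s=d["scene"]
def rep(n,tip,tail,zt,L):
    a=ray(t,tip,zt)[0];b=ray(t,tail,.06)[0];v=a-b;l=np.hypot(*v[:2]);u=v[:2]/l
    print(n,"len",l.round(4),"exp",L,"yaw",np.degrees(np.arctan2(u[1],u[0])).round(2),"tab",(b[:2]+.012*u).round(4))
    g=np.r_[b[:2]+.012*u,.06];print("  tab top centre in scene px",proj(s,g).round(1)[0])
rep("Y",(321.1,167),(363,173.5),.002,.14)
rep("R",(334.7,212.1),(365.1,222.8),.008,.106)
p=t["pixels"].astype(int);sub=p[140:235,200:315]
br=(sub[...,0]-sub[...,2])
m=((br<8)&(sub.sum(2)>420)).astype(np.uint8)
print("plate mask",m.sum())
c=max(cv2.findContours(m,0,1)[0],key=cv2.contourArea).reshape(-1,2)+[200,140]
r=cv2.minAreaRect(c.astype(np.float32));bp=cv2.boxPoints(r)
w=ray(t,bp,.01);print("plate box px",bp.round(1).tolist());print(w.round(4)[:,:2].tolist());print(np.linalg.norm(w-np.roll(w,-1,0),axis=1).round(4))
g=((abs(br)<25)&(sub.sum(2)<420)&(sub.sum(2)>240)).astype(np.uint8)
c=max(cv2.findContours(cv2.morphologyEx(g,2,np.ones((3,3))),0,1)[0],key=cv2.contourArea).reshape(-1,2)+[200,140]
bp=cv2.boxPoints(cv2.minAreaRect(c.astype(np.float32)))
w=ray(t,bp,.08);print("cal box px",bp.round(1).tolist());print(w.round(4)[:,:2].tolist());print(np.linalg.norm(w-np.roll(w,-1,0),axis=1).round(4))
v=np.hstack([cv2.resize((sub[:,:,::-1]).astype(np.uint8),None,fx=4,fy=4,interpolation=0)[:380,:400],cv2.resize(s["pixels"][165:240,335:430,::-1],None,fx=4,fy=4,interpolation=cv2.INTER_CUBIC).repeat(1,0)[:300].copy() if 0 else cv2.copyMakeBorder(cv2.resize(s["pixels"][165:240,335:430,::-1],None,fx=4,fy=4,interpolation=cv2.INTER_CUBIC),0,80,0,0,0)])
cv2.imwrite("pics/cal.png",v)
E
python3 meas.py
```

```text
Y len 0.1385 exp 0.14 yaw 77.63 tab [ 0.6012 -0.1631]
  tab top centre in scene px [307.7 237.6]
R len 0.1029 exp 0.106 yaw 68.83 tab [ 0.4438 -0.1688]
  tab top centre in scene px [280.5 210.6]
plate mask 2557
plate box px [[219.8000030517578, 171.10000610351562], [293.70001220703125, 156.60000610351562], [303.5, 206.60000610351562], [229.60000610351562, 221.0]]
[[0.6154, 0.2987], [0.6627, 0.0518], [0.4953, 0.0195], [0.4484, 0.2648]]
[0.2514 0.1705 0.2497 0.1704]
cal box px [[219.60000610351562, 176.10000610351562], [249.10000610351562, 170.6999969482422], [255.6999969482422, 206.60000610351562], [226.1999969482422, 212.0]]
[[0.5903, 0.2851], [0.6071, 0.1907], [0.4919, 0.1693], [0.4752, 0.2633]]
[0.0959 0.1171 0.0954 0.1171]
```

View pics/cal.png

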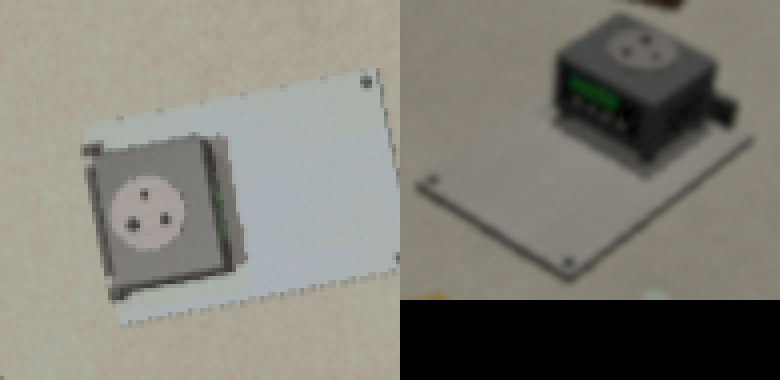

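Plate measures 250 x 170 mm as expected. Yaw is 100.9°, centre (0.555, 0.159). Both wedges have plausible lengths, and the two views agree to about 2 px. Now moving to the red wedge.

send_rows --commands "85 0 0 0.4 -0.99;85 0 0 0.4 -0.99;85 0 0 0.4 -0.99;85 0 0 0.4 -0.99;85 0 0 0.4 -0.99;85 0 0 0.4 -0.99;85 0 0 0.4 -0.99;85 0 0 0.4 -0.99;85 0 0 0.4 -0.99;85 0 0 0.4 -0.99;85 0 0 0.4 -0.99;85 0 0 0.4 -0.99" --grip_force 60

```text
t: 1.1
tcp_pos: [0.2288, -0.5812, 0.1424]
tool_rot: [0.823, 0.568, 0.0, -0.001]
force: [-0.8, 1.0, -0.0]
finger_gap: 0.993
gripper_force: 0.0
```

send_rows --commands "85 0.96 0.11 0 0;85 0.96 0.11 0 0;85 0.96 0.11 0 0;85 0.96 0.11 0 0;85 0.96 0.11 0 0;85 0.96 0.11 0 0;85 0.96 0.11 0 0;85 0.96 0.11 0 0;85 0.96 0.11 0 0;85 0.96 0.11 0 0;85 0.96 0.11 0 0;85 0.96 0.11 0 0;85 0.96 0.11 0 0;85 0.96 0.11 0 0;85 0.96 0.11 0 0;85 0.96 0.11 0 0;85 0.96 0.11 0 0;85 0.96 0.11 0 0;85 0.96 0.11 0 0;85 0 0 0 0"

```text
t: 2.77
tcp_pos: [0.3988, -0.2528, 0.143]
tool_rot: [0.823, 0.568, 0.0, -0.001]
force: [0.1, -0.2, 0.3]
finger_gap: 0.996
gripper_force: 0.0
```

```bash
cat >> h.py <<'E'
def togo(st,xyz,yaw):
    M=R.from_quat(st["tool_rot"]).as_matrix();p=np.array(st["tcp_pos"])
    cur=np.degrees(np.arctan2(M[1,0],M[0,0]));dy=(yaw-cur+180)%360-180
    y=np.radians(yaw);T=np.array([[np.cos(y),np.sin(y),0],[np.sin(y),-np.cos(y),0],[0,0,-1]])
    D=np.array(xyz)-p
    print("pos",p.round(4),"yaw",cur.round(2),"tilt",M[:,2].round(3),"spin units",(-dy/4).round(2),"| units now-axes",(M.T@D/.02).round(2),"after-spin axes",(T.T@D/.02).round(2),"F",st["force"].round(1),"gap",round(st["finger_gap"]*85.4,1),"gf",st["gripper_force"],"t",st["t"])
E
python3 - <<'E'
from h import *;import pickle
from station import readout
togo(readout.sense(),[.444,-.169,.031],68.8)
d=pickle.load(open("d0.pkl","rb"));t=d["top"]
w=ray(t,[(222.5,178),(250.75,174.25),(257,207),(228,211.25)],.08)[:,:2]
print(np.linalg.norm(w-np.roll(w,-1,0),axis=1).round(4))
y=np.radians(100.85);u=np.array([np.cos(y),np.sin(y)]);v=np.array([-u[1],u[0]])
print(np.c_[(w-[.5554,.1587])@u,(w-[.5554,.1587])@v].round(4))
s=d["scene"]
# scene plate corners from view: left (335+17/4...), near
print(ray(s,[(335+17/4,165+187/4),(335+170/4,165+280/4)],.01).round(4))
E
```

```text
pos [ 0.3988 -0.2528  0.143 ] yaw 69.16 tilt [-0.001  0.003 -1.   ] spin units 0.09 | units now-axes [4.71 0.64 5.61] after-spin axes [4.72 0.59 5.6 ] F [ 0.1 -0.2  0.3] gap 85.1 gf 0.0 t 2.7667
[0.0912 0.107  0.0934 0.1081]
[[ 0.1097 -0.0502]
 [ 0.0187 -0.0446]
 [ 0.0184  0.0624]
 [ 0.1117  0.0579]]
[[0.5092 0.0155 0.01  ]
 [0.6719 0.0485 0.01  ]]
```

send_rows --commands "85 0.9 0.12 0 0.09;85 0.95 0.12 0 0;85 0.95 0.12 0 0;85 0.95 0.12 0 0;85 0.95 0.12 0 0;85 0 0 0 0"

```text
t: 3.27
tcp_pos: [0.4445, -0.1709, 0.1431]
tool_rot: [0.825, 0.565, 0.0, -0.0]
force: [-0.3, 0.2, 0.3]
finger_gap: 0.997
gripper_force: 0.0
```

Run:
```python
from h import *
from station import readout,cams
togo(readout.sense(),[.444,-.169,.031],68.8)
t=cams.snapshot("top");s=cams.snapshot("scene")
a=t["pixels"][150:260,290:440,::-1];b=s["pixels"][170:280,230:380,::-1]
cv2.imwrite("pics/r1.png",cv2.resize(np.hstack([a,b]),None,fx=2.6,fy=2.6,interpolation=2))
```

```text
pos [ 0.4445 -0.1709  0.1431] yaw 68.78 tilt [-0.     0.001 -1.   ] spin units -0.0 | units now-axes [ 0.08 -0.05  5.61] after-spin axes [ 0.08 -0.06  5.61] F [-0.3  0.2  0.3] gap 85.1 gf 0.0 t 3.2667
```

View pics/r1.png

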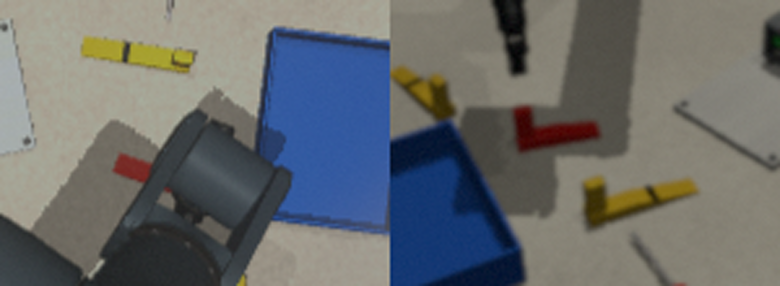

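The scene view shows the fingertips at crop (517,73), directly above the red tab at (523,108). Descending and gripping.

send_rows --commands "85 0.04 0 0.8 0;85 0.04 0 0.8 0;85 0 0 0.8 0;85 0 0 0.8 0;85 0 0 0.8 0;85 0 0 0.8 0;85 0 0 0.8 0;85 0 0 0 0;12 0 0 0 0;12 0 0 0 0;12 0 0 0 0;12 0 0 0 0;12 0 0 0 0;12 0 0 0 0;12 0 0 0 0;12 0 0 0 0;12 0 0 0 0;12 0 0 0 0"

```text
t: 4.87
tcp_pos: [0.4449, -0.1715, 0.032]
tool_rot: [0.826, 0.564, 0.0, 0.001]
force: [0.3, 0.2, 6.6]
finger_gap: 0.18
gripper_force: 59.0
```

send_rows --commands "12 0 0 -0.7 0;12 0 0 -0.9 0;12 0 0 -0.9 0;12 0 0 -0.9 0;12 0 0 -0.9 0;12 0 0 -0.7 0;12 -0.92 0.64 0 0;12 -0.92 0.64 0 0;12 -0.92 0.64 0 0;12 -0.92 0.64 0 0;12 -0.92 0.64 0 0;12 -0.92 0.64 0 0;12 -0.92 0.64 0 0;12 -0.92 0.64 0 0;12 -0.92 0.64 0 0;12 -0.92 0.64 0 0;12 0 0 0 0;12 0 0 0 0"

```text
t: 6.37
tcp_pos: [0.4964, -0.39, 0.1308]
tool_rot: [0.826, 0.563, 0.0, -0.0]
force: [-0.5, 0.6, -1.8]
finger_gap: 0.182
gripper_force: 58.5
```

Run:
```python
from h import *
from station import readout,cams
togo(readout.sense(),[.498,-.39,.040],68.8)
t=cams.snapshot("top");s=cams.snapshot("scene")
print(ray(t,[(386.3,233.3),(394.4,160.5),(449.9,166.7),(441.8,239.4),(418,200)],.055).round(3).tolist())
a=t["pixels"][150:260,290:440,::-1];b=s["pixels"][170:310,190:340,::-1]
a=cv2.copyMakeBorder(a,0,30,0,0,0)
cv2.imwrite("pics/r2.png",cv2.resize(np.hstack([a,b]),None,fx=2.6,fy=2.6,interpolation=2))
```

```text
pos [ 0.4964 -0.39    0.1308] yaw 68.56 tilt [-0.     0.001 -1.   ] spin units -0.06 | units now-axes [0.03 0.08 4.54] after-spin axes [0.03 0.08 4.54] F [-0.5  0.6 -1.8] gap 15.5 gf 58.50059509277344 t 6.3667
[[0.406, -0.248, 0.055], [0.641, -0.277, 0.055], [0.62, -0.456, 0.055], [0.385, -0.426, 0.055], [0.512, -0.352, 0.055]]
```

View pics/r2.png

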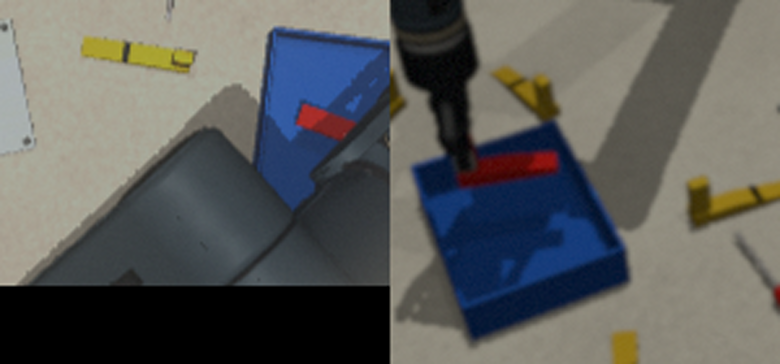

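The red wedge is held over the box, with its blunt tip at crop (310,112) in the top view, inside the rim. Lowering and releasing.

send_rows --commands "12 0 0 0.8 0;12 0 0 0.8 0;12 0 0 0.8 0;12 0 0 0.8 0;12 0 0 0.7 0;12 0 0 0.5 0;12 0 0 0.1 0;12 0 0 0 0;60 0 0 0 0;60 0 0 0 0;60 0 0 0 0;60 0 0 0 0;60 0 0 0 0;60 0 0 -0.3 0;60 0 0 -0.8 0;70 0 0 -0.9 0;80 0 0 -0.9 0;85 0 0 -0.9 0;85 0 0 -0.9 0;85 0 0 -0.9 0"

```text
t: 8.13
tcp_pos: [0.4966, -0.3892, 0.1548]
tool_rot: [0.826, 0.564, 0.0, 0.0]
force: [-0.1, -0.7, 0.6]
finger_gap: 0.998
gripper_force: 0.0
```

Run:
```python
from h import *
from station import readout
togo(readout.sense(),[.6012,-.1631,.130],77.6)
```

```text
pos [ 0.4966 -0.3892  0.1548] yaw 68.63 tilt [ 0. -0. -1.] spin units -2.24 | units now-axes [12.44  0.75  1.24] after-spin axes [12.17  2.68  1.24] F [-0.1 -0.7  0.6] gap 85.3 gf 0.0 t 8.1333
```

send_rows --commands "85 0 0 0 -0.75;85 0 0 0.3 -0.75;85 0 0 0.3 -0.74;85 0.93 0.2 0.3 0;85 0.93 0.2 0.3 0;85 0.93 0.2 0 0;85 0.93 0.2 0 0;85 0.94 0.21 0 0;85 0.94 0.21 0 0;85 0.94 0.21 0 0;85 0.94 0.21 0 0;85 0.94 0.21 0 0;85 0.94 0.21 0 0;85 0.94 0.21 0 0;85 0.94 0.21 0 0;85 0.93 0.2 0 0;85 0 0 0 0;85 0 0 0 0"

```text
t: 9.63
tcp_pos: [0.6015, -0.1623, 0.1297]
tool_rot: [0.779, 0.627, -0.0, 0.0]
force: [0.3, -0.2, -0.1]
finger_gap: 0.993
gripper_force: 0.0
```

Run:
```python
from h import *
from station import readout,cams
st=readout.sense();togo(st,[.6012,-.1631,.031],77.6)
t=cams.snapshot("top");s=cams.snapshot("scene")
for b in blobs(s,*Y): 
  r=cv2.boundingRect(b);print(r)
M=R.from_quat(st["tool_rot"]).as_matrix();print("fingertip proj",proj(s,st["tcp_pos"]+.008*M[:,2]),proj(s,[[.6012,-.1631,.06]]))
a=t["pixels"][150:260,290:440,::-1];b=s["pixels"][190:300,230:380,::-1]
cv2.imwrite("pics/y1.png",cv2.resize(np.hstack([a,b]),None,fx=2.6,fy=2.6,interpolation=2))
```

```text
pos [ 0.6015 -0.1623  0.1297] yaw 77.72 tilt [ 0. -0. -1.] spin units 0.03 | units now-axes [-0.04 -0.01  4.94] after-spin axes [-0.04 -0.01  4.94] F [ 0.3 -0.2 -0.1] gap 84.8 gf 0.0 t 9.6333
(275, 297, 12, 46)
(304, 238, 44, 19)
(230, 196, 25, 20)
(164, 196, 31, 40)
fingertip proj [[306.92286508 222.00957009]] [[307.74617193 237.6206101 ]]
```

View pics/y1.png

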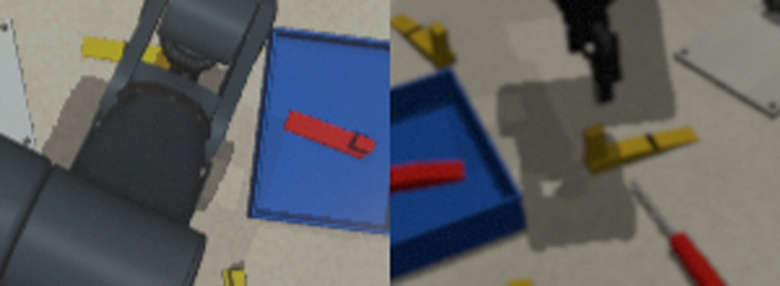

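The red wedge lies flat inside the box and has been released. The fingertips are above the yellow tab at crop (595,128). I'll narrow the opening to stay clear of the screwdriver tip, then descend and grip.

send_rows --commands "45 0 0 0 0;45 0 0 0 0;45 0 0 0 0;45 0 0 0 0;45 0 0 0.8 0;45 0 0 0.8 0;45 0 0 0.8 0;45 0 0 0.8 0;45 0 0 0.8 0;45 0 0 0.8 0;45 0 0 0.1 0;45 0 0 0 0;12 0 0 0 0;12 0 0 0 0;12 0 0 0 0;12 0 0 0 0;12 0 0 0 0;12 0 0 0 0;12 0 0 0 0;12 0 0 0 0" --grip_force 90

```text
t: 11.4
tcp_pos: [0.6024, -0.1636, 0.0327]
tool_rot: [0.779, 0.627, 0.001, 0.001]
force: [-0.5, 0.1, 5.8]
finger_gap: 0.179
gripper_force: 88.3
```

send_rows --commands "12 0 0 -0.6 0;12 0 0 -0.8 0;12 0 0 -0.8 0;12 0 0 -0.8 0;12 0 0 0 -0.96;12 0 0 0 -0.97;12 0 0 0 -0.96;12 0 0 0 -0.97;12 0 0 0 -0.96;12 0 0 0 -0.97;12 0.8 0.05 0 0;12 0.9 0.05 0 0;12 0.9 0.05 0 0;12 0.9 0.05 0 0;12 0.9 0.05 0 0;12 0.9 0.05 0 0;12 0.9 0.05 0 0;12 0.9 0.05 0 0;12 0.9 0.05 0 0;12 0.9 0.08 0 0"

```text
t: 13.07
tcp_pos: [0.5772, 0.0158, 0.0915]
tool_rot: [0.638, 0.77, -0.0, -0.001]
force: [-0.4, 0.0, -0.7]
finger_gap: 0.176
gripper_force: 87.7
```

send_rows --commands "12 0 0 0 0;12 0 0 0 0"

```text
t: 13.23
tcp_pos: [0.5776, 0.0155, 0.0915]
tool_rot: [0.637, 0.771, -0.0, -0.0]
force: [0.8, -0.1, -0.7]
finger_gap: 0.18
gripper_force: 87.7
```

Run:
```python
from h import *
from station import readout,cams
import pickle
st=readout.sense();togo(st,[.5794,.0126,.05],100.85)
t=cams.snapshot("top");s=cams.snapshot("scene");pickle.dump((st,t,s),open("d1.pkl","wb"))
a=t["pixels"][145:235,210:350,::-1];b=s["pixels"][160:250,300:440,::-1]
cv2.imwrite("pics/y2.png",cv2.resize(np.hstack([a,b]),None,fx=2.85,fy=2.85,interpolation=2))
```

```text
pos [0.5776 0.0155 0.0915] yaw 100.84 tilt [-0.001  0.    -1.   ] spin units -0.0 | units now-axes [-0.16  0.06  2.08] after-spin axes [-0.16  0.06  2.08] F [ 0.8 -0.1 -0.7] gap 15.4 gf 87.66095280647278 t 13.2333
```

View pics/y2.png

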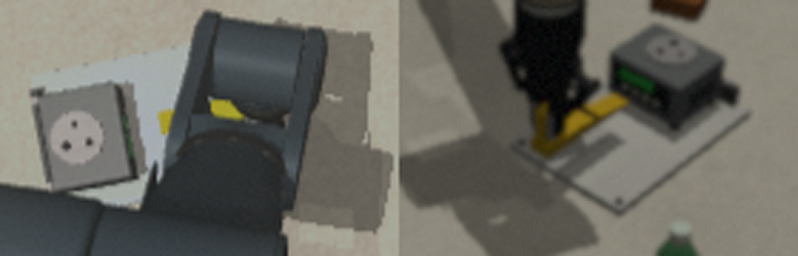

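Run:
```python
from h import *
import pickle
d=pickle.load(open("d0.pkl","rb"));t=d["top"]
y=np.radians(100.85);u=np.array([np.cos(y),np.sin(y)]);v=np.array([-u[1],u[0]]);C=np.array([.5554,.1587])
def samp(s,U,V,z):
    P=C+np.multiply.outer(U,u)+np.multiply.outer(V,v);sh=P.shape[:-1]
    px=proj(s,np.c_[P.reshape(-1,2),np.full(P.size//2,z)]).astype(np.float32).reshape(sh+(2,))
    return cv2.remap(s["pixels"].astype(np.float32).mean(2),px[...,0],px[...,1],1)
V=np.arange(-.075,.076,.003);g=lambda a:" ".join(str(int(x)) for x in a)
UU,VV=lambda a,b:None,None
def prof_v(u0,u1,z):
    return np.mean([[samp(t,np.array([a]),np.array([b]),z)[0,0] if 0 else 0 for b in V] for a in [u0]],0)
def S(Ua,Va,z):
    P=C+Ua[...,None]*u+Va[...,None]*v
    px=proj(t,np.c_[P.reshape(-1,2),np.full(P.size//2,z)]).astype(np.float32).reshape(Ua.shape+(2,))
    return cv2.remap(t["pixels"].astype(np.float32).mean(2),px[...,0].copy(),px[...,1].copy(),1)
print("V",(V*1e3).astype(int))
for r in((.030,.036),(.096,.102)):
    Ua,Va=np.meshgrid(np.linspace(*r,5),V,indexing="ij");print(r,g(S(Ua,Va,.08).mean(0)))
U=np.arange(0,.130,.003);print("U",(U*1e3).astype(int))
for r in((-.035,-.025),(.03,.045)):
    Va,Ua=np.meshgrid(np.linspace(*r,5),U,indexing="ij");print(r,g(S(Ua,Va,.08).mean(0)))
st,t1,s1=pickle.load(open("d1.pkl","rb"))
for b in blobs(t1,*Y,mina=8):
    r=cv2.boundingRect(b)
    if 255<r[0]<300 and 150<r[1]<215:
        c=b.reshape(-1,2);P=ray(t1,c,.061)[:,:2]-C;print("blob",r,"u",(P@u).min().round(4),(P@u).max().round(4),"v",(P@v).min().round(4),(P@v).max().round(4))
p=st["tcp_pos"][:2]-C;print("tcp uv",p@u,p@v)
for b in blobs(s1,*Y,mina=8): print(cv2.boundingRect(b))
tip=C+u*((p@u)+.128)+v*(p@v);print("pred tip scene px",proj(s1,np.r_[tip,.061]),"top",proj(t1,np.r_[tip,.061]))
```

```text
V [-75 -72 -68 -65 -62 -59 -56 -53 -50 -47 -44 -41 -38 -35 -32 -29 -26 -23
 -20 -17 -14 -11  -8  -5  -2   0   3   6   9  12  15  18  21  24  27  30
  33  36  39  42  45  48  51  54  57  60  63  66  69  72  75]
(0.03, 0.036) 165 171 173 173 173 173 174 173 160 123 114 118 119 119 120 120 120 121 121 121 121 121 122 121 122 122 122 122 122 122 122 123 123 123 123 124 124 124 124 125 125 124 125 124 114 82 77 143 168 171 171
(0.096, 0.102) 166 169 171 171 171 161 145 138 125 108 111 115 116 117 117 117 117 117 117 119 127 135 147 153 158 158 158 158 158 157 155 148 138 130 124 122 121 122 122 123 123 123 123 121 108 80 79 118 157 169 170
U [  0   3   6   9  12  15  18  21  24  27  30  33  36  39  42  45  48  51
  54  57  60  63  66  69  72  75  78  81  84  87  90  93  96  99 102 105
 108 111 114 117 120 123 126 129]
(-0.035, -0.025) 169 138 119 114 104 74 54 70 104 120 120 120 120 120 120 120 119 120 119 119 119 120 121 121 123 123 121 119 121 118 117 117 117 117 117 116 106 84 89 119 155 164 163 163
(0.03, 0.045) 170 139 113 110 105 83 63 71 102 123 124 124 124 124 123 123 123 124 125 124 126 130 132 133 137 137 134 134 134 132 127 124 123 122 122 121 111 87 92 125 160 163 164 164
blob (266, 184, 5, 8) u -0.0344 -0.0187 v -0.0066 0.0169
blob (284, 180, 12, 7) u -0.1131 -0.0788 v -0.0082 0.0178
tcp uv -0.14485569345222685 0.005146835158435428
(275, 297, 12, 46)
(229, 196, 26, 20)
(164, 196, 32, 40)
(347, 192, 34, 23)
pred tip scene px [[377.44587048 193.07443567]] top [[265.19708166 187.85557927]]
```

The calibrator's lateral centre is v = +4.7 mm on the plate axis and the wedge's is v = +5.1 mm. The tip is at u = -17 mm and the calibrator's front at u = +22 mm, square with the plate. Lowering onto the plate.

send_rows --commands "12 0 0 0.5 0;12 0 0 0.7 0;12 0 0 0.5 0;12 0 0 0.3 0;12 0 0 0.2 0;12 0 0 0.1 0;12 0 0 0.05 0;12 0 0 0 0;12 0 0 0 0"

```text
t: 14.08
tcp_pos: [0.5789, 0.0137, 0.0447]
tool_rot: [0.638, 0.77, 0.0, 0.0]
force: [-0.2, -0.4, -1.0]
finger_gap: 0.176
gripper_force: 87.7
```

send_rows --commands "12 0 0 0.05 0;12 0 0 0.05 0;12 0 0 0 0;12 0 0 0 0"

```text
t: 14.42
tcp_pos: [0.5789, 0.0137, 0.0427]
tool_rot: [0.638, 0.77, 0.0, 0.0]
force: [-0.9, 0.6, 1.3]
finger_gap: 0.18
gripper_force: 88.0
```

send_rows --commands "12 0 0 0.05 0;12 0 0 0 0;12 0 0 0 0"

```text
t: 14.67
tcp_pos: [0.5789, 0.0136, 0.0426]
tool_rot: [0.638, 0.77, 0.0, 0.0]
force: [-1.6, -0.4, 8.1]
finger_gap: 0.173
gripper_force: 89.2
```

send_rows --commands "12 0.2 0 -0.02 0;12 0.4 0 0 0;12 0.4 0 0 0;12 0.4 0 0 0;12 0.4 0 0 0;12 0.4 0 0 0;12 0.4 0 0 0;12 0.4 0 0 0;12 0.3 0 0 0;12 0.15 0 0 0;12 0 0 0 0;12 0 0 0 0"

```text
t: 15.67
tcp_pos: [0.5665, 0.0825, 0.0427]
tool_rot: [0.638, 0.77, 0.001, 0.001]
force: [0.8, 0.5, 7.3]
finger_gap: 0.181
gripper_force: 88.6
```

```bash
cat >> h.py <<'E'
y=np.radians(100.85);u=np.array([np.cos(y),np.sin(y)]);v=np.array([-u[1],u[0]]);C=np.array([.5554,.1587])
def look(name=None):
    from station import readout,cams
    st=readout.sense();p=st["tcp_pos"][:2]-C;F=st["force"]
    print("tcp u %.4f v %.4f z %.4f tip u %.4f | Fu %.1f Fv %.1f Fz %.1f t %.2f"%(p@u,p@v,st["tcp_pos"][2],p@u+.128,F[:2]@u,F[:2]@v,F[2],st["t"]))
    togo(st,st["tcp_pos"],100.85)
    if name:
        s=cams.snapshot("scene");t=cams.snapshot("top")
        a=s["pixels"][160:240,330:430,::-1];b=t["pixels"][145:225,210:310,::-1]
        cv2.imwrite(f"pics/{name}.png",cv2.resize(np.hstack([a,b]),None,fx=4,fy=4,interpolation=2));return st,s,t
E
python3 -c "
from h import *;look()"
```

```text
tcp u -0.0769 v 0.0034 z 0.0427 tip u 0.0511 | Fu 0.3 Fv -0.9 Fz 7.3 t 15.67
pos [0.5665 0.0825 0.0427] yaw 100.79 tilt [ 0.003  0.    -1.   ] spin units -0.02 | units now-axes [0. 0. 0.] after-spin axes [0. 0. 0.] F [0.8 0.5 7.3] gap 15.5 gf 88.59278798103333 t 15.6667
```

send_rows --commands "12 0.1 -0.03 0 0;12 0.1 -0.03 0 0;12 0.1 0 0 0;12 0.1 0 0 0;12 0.1 0 0 0;12 0.1 0 0 0;12 0.1 0 0 0;12 0.1 0 0 0;12 0.1 0 0 0;12 0 0 0 0;12 0 0 0 0"

```text
t: 16.58
tcp_pos: [0.5627, 0.0985, 0.0427]
tool_rot: [0.637, 0.771, 0.001, 0.002]
force: [1.7, -5.0, 5.7]
finger_gap: 0.174
gripper_force: 88.6
```

```bash
python3 -c "
from h import *;look('p1')"
```

```text
tcp u -0.0605 v 0.0042 z 0.0427 tip u 0.0675 | Fu -5.2 Fv -0.7 Fz 5.7 t 16.58
pos [0.5627 0.0985 0.0427] yaw 100.81 tilt [ 0.004 -0.001 -1.   ] spin units -0.01 | units now-axes [0. 0. 0.] after-spin axes [0. 0. 0.] F [ 1.7 -5.   5.7] gap 14.9 gf 88.6302924156189 t 16.5833
```

View pics/p1.png

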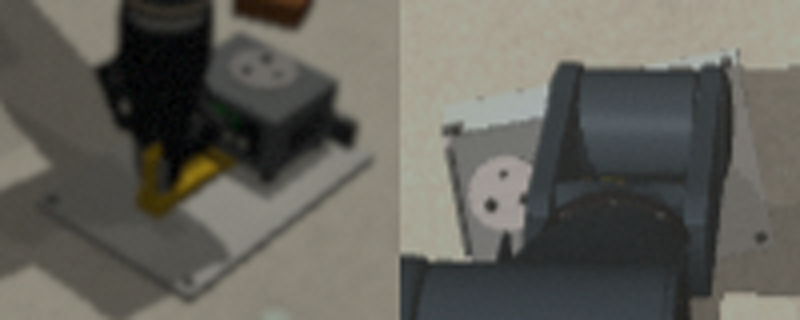

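The wedge is under the middle of the front and the push force is about 5 N, so there is contact. I'll continue in small steps and watch the force.

send_rows --commands "12 0.05 0 0 0;12 0.05 0 0 0;12 0 0 0 0"

```text
t: 16.93
tcp_pos: [0.5624, 0.1003, 0.0427]
tool_rot: [0.637, 0.771, 0.001, 0.002]
force: [1.1, -6.9, 6.8]
finger_gap: 0.176
gripper_force: 88.6
```

send_rows --commands "12 0.05 0 0 0;12 0.05 0 0 0;12 0 0 0 0"

```text
t: 17.18
tcp_pos: [0.562, 0.1022, 0.0427]
tool_rot: [0.637, 0.771, 0.001, 0.002]
force: [0.9, -4.8, 5.6]
finger_gap: 0.181
gripper_force: 88.6
```

send_rows --commands "12 0.05 0 0 0;12 0.05 0 0 0;12 0 0 0 0"

```text
t: 17.43
tcp_pos: [0.5616, 0.1042, 0.0427]
tool_rot: [0.637, 0.771, 0.001, 0.002]
force: [0.4, -5.8, 5.6]
finger_gap: 0.173
gripper_force: 88.6
```

```bash
cat > trk.py <<'E'
from h import *;import pickle,sys
st,s,t=look(sys.argv[1])
pickle.dump((st,s,t),open(sys.argv[1]+".pkl","wb"))
d=pickle.load(open("d0.pkl","rb"))
G=lambda a:cv2.cvtColor(a["pixels"],cv2.COLOR_RGB2GRAY)
def W(U,V,z):return np.r_[C+U*u+V*v,z]
c0=.0667
pts={"disc":(c0+.005,.005,.08),"backR":(c0+.045,.005-.055,.08),"backL":(c0+.045,.06,.08),"frontR":(c0-.045,-.05,.08),"frontR_low":(c0-.045,-.05,.018)}
for n,a in(("scene",s),("top",t)):
    P=np.float32([proj(d[n],W(*p))[0] for p in pts.values()]).reshape(-1,1,2)
    q,ok,err=cv2.calcOpticalFlowPyrLK(G(d[n]),G(a),P,None,winSize=(11,11),maxLevel=1)
    z0=W(*list(pts.values())[0]);ju=(proj(d[n],z0+np.r_[u,0]*.001)-proj(d[n],z0))[0];jz=(proj(d[n],z0+[0,0,.001])-proj(d[n],z0))[0]
    print(n,"px/mm u",ju.round(2),"z",jz.round(2))
    for k,p,qq,o,e in zip(pts,P,q,ok,err):print("  ",k,p[0].round(1),(qq-p)[0].round(2),o,e.round(1))
E
python3 trk.py p2
```

```text
tcp u -0.0547 v 0.0042 z 0.0427 tip u 0.0733 | Fu -5.8 Fv 0.7 Fz 5.6 t 17.43
pos [0.5616 0.1042 0.0427] yaw 100.81 tilt [ 0.004 -0.002 -1.   ] spin units -0.01 | units now-axes [0. 0. 0.] after-spin axes [0. 0. 0.] F [ 0.4 -5.8  5.6] gap 14.8 gf 88.62188816070557 t 17.4333
scene px/mm u [ 0.18 -0.12] z [ 0.02 -0.24]
   disc [394.4 177.3] [ 0.11 -0.41] [1] [2.4]
   backR [414.5 178.9] [ 0.11 -0.07] [1] [2.3]
   backL [389.2 166.4] [-28.46   4.67] [1] [47.9]
   frontR [398.2 190.4] [ 0.45 -0.64] [1] [1.2]
   frontR_low [396.6 204.9] [ 0.36 -0.57] [1] [2.1]
top px/mm u [-0.31  0.06] z [-0.05 -0.03]
   disc [237.3 192.6] [-41.87  -7.81] [1] [14.3]
   backR [221.9 178.2] [-0.18 -0.03] [1] [4.6]
   backL [228.1 211.9] [-44.01 104.36] [1] [35.3]
   frontR [249.5 172.8] [ 43.69 -13.02] [1] [19.4]
   frontR_low [252.1 175.1] [ 53.4  -11.94] [1] [16.6]
```

send_rows --commands "12 0.05 0 0 0;12 0.05 0 0 0;12 0.05 0 0 0;12 0.05 0 0 0;12 0.05 0 0 0;12 0.05 0 0 0;12 0.05 0 0 0;12 0.03 0 0 0;12 0 0 0 0;12 0 0 0 0"

```text
t: 18.37
tcp_pos: [0.5602, 0.1117, 0.0427]
tool_rot: [0.637, 0.771, 0.001, 0.002]
force: [1.4, -6.2, 6.3]
finger_gap: 0.174
gripper_force: 88.6
```

```bash
python3 trk.py p3 | grep -v back
```

```text
tcp u -0.0471 v 0.0042 z 0.0427 tip u 0.0809 | Fu -6.3 Fv -0.2 Fz 6.3 t 18.37
pos [0.5602 0.1117 0.0427] yaw 100.81 tilt [ 0.004 -0.002 -1.   ] spin units -0.01 | units now-axes [0. 0. 0.] after-spin axes [0. 0. 0.] F [ 1.4 -6.2  6.3] gap 14.9 gf 88.63125443458557 t 18.3667
scene px/mm u [ 0.18 -0.12] z [ 0.02 -0.24]
   disc [394.4 177.3] [ 0.49 -0.72] [1] [2.1]
   frontR [398.2 190.4] [ 0.68 -1.  ] [1] [1.3]
   frontR_low [396.6 204.9] [ 0.41 -0.69] [1] [2.]
top px/mm u [-0.31  0.06] z [-0.05 -0.03]
   disc [237.3 192.6] [-44.36  -9.64] [1] [15.1]
   frontR [249.5 172.8] [ 32.88 -12.77] [1] [20.8]
   frontR_low [252.1 175.1] [ 33.71 -12.72] [1] [22.3]
```

View pics/p3.png

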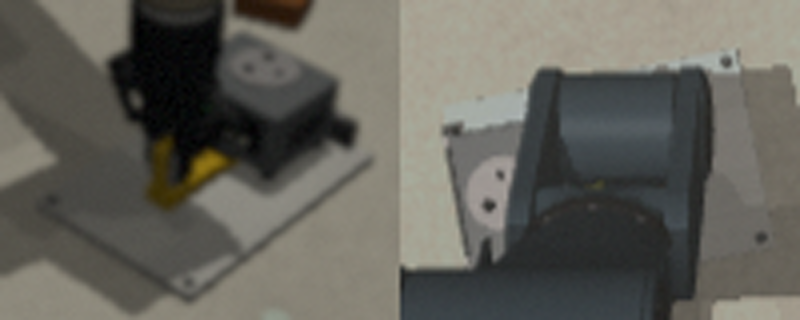

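send_rows --commands "12 0.05 0 0 0;12 0.04 0 0 0;12 0 0 0 0;12 0 0 0 0;12 0 0 0 0;12 0 0 0 0"

```text
t: 18.97
tcp_pos: [0.5598, 0.1134, 0.0427]
tool_rot: [0.637, 0.771, 0.001, 0.002]
force: [1.1, -6.2, 5.7]
finger_gap: 0.171
gripper_force: 88.7
```

```bash
python3 trk.py p4 | grep -v back
python3 - <<'E'
from h import *;import pickle
st,s,t=pickle.load(open("p4.pkl","rb"));p=st["tcp_pos"][:2]-C;tip=p@u+.128
for off in(-.008,0):  # profile along ramp top
    L=np.arange(.040,.0841,.003)
    P=np.array([np.r_[C+(tip-l)*u+(p@v+off)*v,.012+l/6] for l in L]);px=proj(s,P).astype(np.float32)
    c=cv2.remap(s["pixels"].astype(np.float32),px[:,0].reshape(1,-1).copy(),px[:,1].reshape(1,-1).copy(),1)[0]
    for l,q,k in zip(L,px,c):print(off,int(l*1e3+.5),q.round(1),k.astype(int))
E
```

```text
tcp u -0.0453 v 0.0042 z 0.0427 tip u 0.0827 | Fu -6.3 Fv 0.1 Fz 5.7 t 18.97
pos [0.5598 0.1134 0.0427] yaw 100.81 tilt [ 0.004 -0.002 -1.   ] spin units -0.01 | units now-axes [0. 0. 0.] after-spin axes [0. 0. 0.] F [ 1.1 -6.2  5.7] gap 14.6 gf 88.65185379981995 t 18.9667
scene px/mm u [ 0.18 -0.12] z [ 0.02 -0.24]
   disc [394.4 177.3] [ 0.53 -0.79] [1] [1.9]
   frontR [398.2 190.4] [ 0.77 -1.12] [1] [1.4]
   frontR_low [396.6 204.9] [ 0.39 -0.73] [1] [2.3]
top px/mm u [-0.31  0.06] z [-0.05 -0.03]
   disc [237.3 192.6] [-44.63  -9.69] [1] [15.]
   frontR [249.5 172.8] [ 31.95 -12.68] [1] [21.1]
   frontR_low [252.1 175.1] [ 32.82 -12.55] [1] [21.8]
-0.008 40 [389.8 196.2] [30 31 30]
-0.008 43 [389.3 196.5] [29 29 28]
-0.008 46 [388.8 196.8] [28 28 28]
-0.008 49 [388.2 197.1] [29 29 28]
-0.008 52 [387.7 197.3] [29 30 27]
-0.008 55 [387.2 197.6] [30 30 24]
-0.008 58 [386.6 197.9] [36 32 20]
-0.008 61 [386.1 198.2] [47 39 16]
-0.008 64 [385.5 198.4] [66 53 14]
-0.008 67 [385.  198.7] [86 69 12]
-0.008 70 [384.4 199. ] [107  86  14]
-0.008 73 [383.9 199.3] [120  97  18]
-0.008 76 [383.3 199.5] [128 104  19]
-0.008 79 [382.8 199.8] [135 109  20]
-0.008 82 [382.2 200.1] [138 111  20]
0 40 [388.  195.3] [22 24 22]
0 43 [387.5 195.5] [23 25 24]
0 46 [387.  195.8] [24 27 26]
0 49 [386.4 196.1] [27 29 28]
0 52 [385.9 196.3] [29 30 27]
0 55 [385.4 196.6] [31 29 23]
0 58 [384.8 196.9] [37 31 20]
0 61 [384.3 197.2] [51 41 17]
0 64 [383.7 197.4] [67 54 14]
0 67 [383.2 197.7] [86 69 16]
0 70 [382.6 198. ] [103  83  17]
0 73 [382.1 198.3] [112  91  16]
0 76 [381.5 198.5] [116  93  17]
0 79 [381.  198.8] [118  95  16]
0 82 [380.4 199.1] [114  92  17]
```

The numbers agree:
- **Depth:** the tip is about 57 mm in under the front edge, and the visible yellow ends at the band.
- **Lift:** tracking gives about 2.8 mm at the front.
- **Forces:** push is steady at about 6 N and the grip is holding.

Handing in.

```bash
python3 -c "
from station import sign_off;print(sign_off())"
```

```text
the job is handed in; nothing more can be done
None
```

I handed the job in at about 19 s: the red wedge is released in the blue box, and the arm is still holding the yellow wedge about 57 mm in under the calibrator's front, which camera tracking puts about 3 mm up; no verdict was returned.

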